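# Refit the washed hub and end cap on the chocolate pump drive

### The job

Put the washed pump parts back on the drive unit: seat the wide flanged hub, flange down, over the upright centring spigot until it is fully home, then seat the small flanged end cap, flange down, over the same spigot so that it rests flush on top of the hub. Lower both gently all the way, do not drop them, and leave the closed cap (the one without a hole) where it lies.

Things in the scene. Friction and masses are not known exactly. Their poses are not given: they have to be found in the camera images.
- wide_hub: Wide flanged hub, bare metal, about 0.35 kg, lying flange down: flange 96 mm across, 8 mm thick, at the bottom; on it a round boss 50 mm across whose top is 45 mm above the underside; a round hole 31 mm across right through, with a thin black seal round its top. Grasp the boss from above, at any yaw. Origin: centre of the underside, on the hole's axis; z up.
- end_cap: Small flanged end cap, same metal, about 0.2 kg, lying flange down: flange 68 mm across, 8 mm thick, at the bottom; on it a round boss 44 mm across whose top is 45 mm above the underside; a round hole 31 mm across right through, with a thin black seal round its top. Grasp the boss from above, at any yaw. Origin: centre of the underside, on the hole's axis; z up.
- closed_cap: A closed cap, same metal, that does not belong to this job: flange 82 mm across, boss 46 mm across with a chamfered top 46 mm above the underside and no hole. To be left where it lies. Origin: centre of the underside; z points up.
- seat (a point): Centre of the fixed drive unit's round steel seat (104 mm across, flat top 30 mm above the bench, on a dark 150 mm square foot), on the axis of the upright spigot; z up. Spigot: 25 mm across for 50 mm above the seat, then tapers to 8 mm at its tip, 72 mm above it. A grey motor, 91 mm high, lies 70 to 220 mm off along +y. Home: hub's underside at this point, end cap's 45 mm above it.
Mind the look-alikes: they are no part of the job. What is shaped like the wide_hub but pink or yellow is not meant.

How it is judged:
By the outcome, as a careful person would: the job done as asked, in the order asked, and still so for the second after the job is handed in, with the robot touching nothing.
It also fails if it takes over 67 s, if anything falls off the work surface, if the arm or the gripper's body presses on something with over 40 N, if the wrist force passes 120 N, or if a joint passes its speed limit or range.

### The arm

A 6-joint arm with a two-finger parallel gripper is mounted at the origin on the work surface. World frame = base frame: x ahead of the robot, y to its left, z up, the work surface at z = 0. Lengths are in m, angles in rad, forces in N, time in s.
With the tool pointing down it reaches from about 0.275 to 0.85 m from the base axis. Payload 19 kg.
Tool frame: the origin (TCP) lies at the very end of the fingers, on their centre line; the grasp point (between the pads) lies 19 mm behind it; x points along the fingers, y is the direction in which the jaws open and shut, and the axes are right-handed (so a half turn about x gives the same grasp; the last joint's range is limited). The gripper opens to 85 mm and grips with 20 to 120 N. Pads are 22 mm wide; open, the fingers measure 114 mm over their backs; the gripper's body (76 mm by 85 mm) begins 54 mm behind the grasp point. The pads swing forward as they close: fully open they stand 13 mm farther back than shut.
Start: joints at [1.105, 0.15, 1.437, -0, 1.554, -0.134], TCP at [0.187, 0.544, 0.231] pointing down, gripper open.
Joint ranges: [-2.8, 2.8], [-0.68, 2.1], [0.12, 2.68], [-1.39, 4.53], [0.16, 2.79], [-2.81, 2.81]. Speed limits (rad/s): [1.89, 1.89, 2.22, 3.01, 3.01, 3.01].

### API

Orientations are given as a rotation vector (axis times angle).
In Python, from station import arm gives the robot as it stands. The module is installed in compiled form; this text tells all that it offers.
- The arm moves only by the tool send_rows, never from a script. Its argument "commands" is text: rows parted by semicolons, each of 4 numbers parted by spaces: the shift along the tool's x, y, z in units of 40 mm (1.0 is 40 mm), then the turn about the tool's x in rad. In form: x y z twist; .... A call has 1 to 5 rows; each row is the pose to reach, as a shift and turn from the pose commanded when the call began, along the tool's axes at that moment; what a row does not reach only later rows make up. A row lasts 1/12 s, in which the tool goes at most 41.7 mm and 7.16 degrees, less where a joint would pass 70% of its speed; a pose out of reach is approached as far as the arm can. A call with a gripper value outside its range is refused whole. "hand" is the opening, from 0 (shut) to 1 (fully open), set as the call begins (left out, the last holds). The fingers move at their own pace and stop on an object; "grip_force" is the grip in N (left out, the last holds). Time passes only in rows, so rows that repeat a pose let the fingers close. It gives the time, the measured TCP pose, the force and the opening at its end, in the units of the state.
- arm.observe(): the state, without advancing time (a new reading comes with each control period).
- arm.read_camera(name): name is "scene" or "top" or "wrist"; returns a dict with "img" (480x640x3 uint8, blue, green, red), "range_z" (480x640 float32, m along the optical axis (not along the pixel's ray), 0 where there is no reading), "mtx" (3x3 intrinsics, pixels), "origin" and "rotation" of the camera in the world. Camera axes: x right, y down, z forward; pixel columns grow to the right and rows downward; lengths in m; the calibration is good to about 2 mm. The wrist camera is an equidistant fisheye: a pixel r from the principal point sees the ray r / f radians off the axis. A picture is of the moment at which its call begins.
- arm.finish_job(): hands the job in, once; it reports no verdict.
The state is a dict: "time_s": time; "qpos": joint angles; "joint_vel": joint speeds; "effort": joint torques, N m; "eef_pos": TCP position; "tool_rot": TCP orientation; "ft_force": force on the tool from outside, world axes, zero at the start; "moment": the same for the moment, N m; "gripper_width": finger opening in m.
Only numpy, scipy, OpenCV 4.12 (cv2) and the standard library are available. Lean on these libraries where they do the work, as an engineer would, in place of code of your own. Each camera call takes 0.05 s, during which the arm holds its last target.

## Working session

There is one attempt and no reset: what is moved stays moved. The work goes in short steps, Python scripts to look and compute and a tool call to move; the robot and the scene stay as the last step left them, time stands still between calls to the robot, and variables do not carry over. Pictures are saved under pics/ and viewed, and the job is handed in when it is done.

Besides the shell and the picture viewer there is one more tool, called after "Request:" as name(argument=value, ...) on one line, values as JSON. send_rows: Moves the arm, as the interface text tells. Its arguments: {"type":"object","properties":{"commands":{"type":"string"},"hand":{"type":"number"},"grip_force":{"type":"number"}},"required":["commands"]}

```bash
mkdir -p pics; cat > h.py <<'E'
import numpy as np,cv2
from station import arm
def pts(c):
    z=c["range_z"];K=c["mtx"];v,u=np.mgrid[0:480,0:640]
    P=np.stack([(u-K[0,2])/K[0,0]*z,(v-K[1,2])/K[1,1]*z,z],-1)
    return P@np.array(c["rotation"]).T+np.array(c["origin"])
E
python3 - <<'E'
from h import *
s=arm.observe();print(s)
for n in("top","scene","wrist"):
    c=arm.read_camera(n);cv2.imwrite(f"pics/{n}0.png",c["img"]);np.savez(f"{n}0.npz",**{k:np.array(v) for k,v in c.items()})
    print(n,c["origin"],c["rotation"],c["mtx"])
E
```

```text
{'time_s': 0.0, 'qpos': array([ 1.10498706e+00,  1.50965640e-01,  1.43799573e+00, -3.52220033e-05,
        1.55380907e+00, -1.34007141e-01]), 'joint_vel': array([ 0.00065264,  0.00076548,  0.00130496,  0.00078385, -0.00105945,
       -0.00024847]), 'effort': array([-1.87682019e-05, -7.13075781e+01, -5.70878720e+01, -1.00290310e-04,
        8.99277278e-03, -1.59672203e-05]), 'eef_pos': array([0.18722953, 0.54341002, 0.23070463]), 'tool_rot': array([ 0.25949602,  1.55538255, -0.26128666]), 'ft_force': array([-0.06537562,  0.25408355, -0.01450285]), 'moment': array([ 0.03545452,  0.03343477, -0.02242654]), 'gripper_width': 0.08570807575135522}
top [ 0.19841021 -0.11725428  1.27837108] [-2.19251779  1.9992993  -0.2319591 ] [[520.81308398   0.         313.49835199]
 [  0.         520.81308398 239.68819177]
 [  0.           0.           1.        ]]
scene [ 1.09825547 -0.53234263  0.68842761] [-2.07418742 -1.08941702  0.50682754] [[453.87100404   0.         321.26524706]
 [  0.         453.87100404 240.37343602]
 [  0.           0.           1.        ]]
wrist [0.11932242 0.5670663  0.37337753] [2.35962545 1.68255782 0.24130293] [[371.64829954   0.         316.39816615]
 [  0.         371.64829954 243.44548572]
 [  0.           0.           1.        ]]
```

View pics/top0.png

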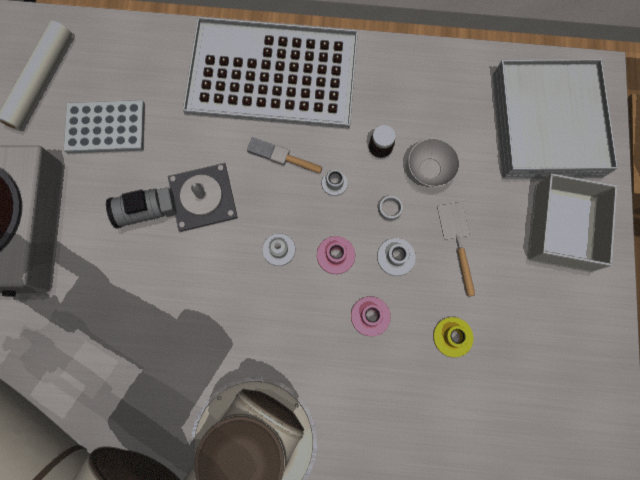

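View pics/scene0.png

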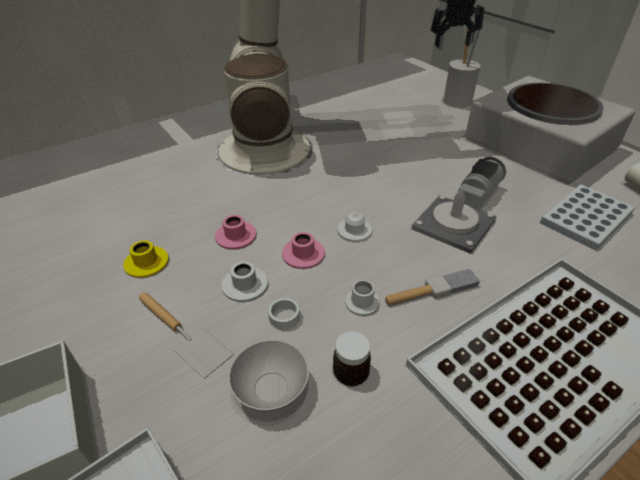

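View pics/wrist0.png

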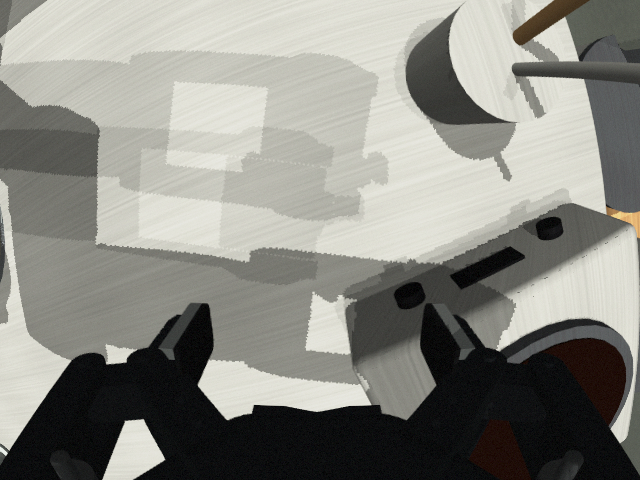

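Top view: bare-metal hub near (397,256), end cap (335,180), closed cap (279,249), drive seat (200,194). The pink and yellow look-alikes are left alone. Next I measure from depth.

```bash
cat > h.py <<'E'
import numpy as np,cv2
from station import arm
from scipy.spatial.transform import Rotation as R
from scipy.optimize import least_squares
def pts(c,fish=False):
    z=c["range_z"];K=c["mtx"];v,u=np.mgrid[0:480,0:640]
    x=(u-K[0,2])/K[0,0];y=(v-K[1,2])/K[1,1]
    if fish:
        r=np.hypot(x,y)+1e-9;t=np.tan(np.minimum(r,1.5));x=x/r*t;y=y/r*t
    P=np.stack([x*z,y*z,z],-1)
    return P@R.from_rotvec(c["rotation"]).as_matrix().T+np.array(c["origin"])
def circ(xy,fix=None):
    f=lambda p:np.hypot(xy[:,0]-p[0],xy[:,1]-p[1])-(p[2] if fix is None else fix)
    m=xy.mean(0);r=least_squares(f,[m[0],m[1],.03],loss="soft_l1",f_scale=.001)
    return r.x
def hull(xy): return cv2.convexHull(xy.astype(np.float32))[:,0]
E
python3 - <<'E'
from h import *
for cam,boxes in(("top",dict(hub=(397,256),cap=(335,180),closed=(279,249),seat=(200,194))),("scene",dict(hub=(245,282),cap=(362,296),closed=(354,227),seat=(456,218)))):
    c=dict(np.load(cam+"0.npz"));P=pts(c)
    print(cam,"bench z",np.median(P[...,2][(c["range_z"]>0)&(abs(P[...,2])<.03)]))
    for k,(u,v) in boxes.items():
        w=45; Q=P[v-w:v+w,u-w:u+w].reshape(-1,3); zz=c["range_z"][v-w:v+w,u-w:u+w].ravel(); Q=Q[zz>0]
        ce=P[v,u,:2]
        D=np.linalg.norm(Q[:,:2]-ce,axis=1)
        bands=dict(hub=((.004,.014),(.038,.052)),cap=((.004,.014),(.038,.052)),closed=((.004,.014),(.038,.052)),seat=((.025,.036),(.07,.11)))[k]
        for lo,hi in bands:
            q=Q[(Q[:,2]>lo)&(Q[:,2]<hi)&(D<.075)]
            if len(q)<8: print(k,lo,len(q));continue
            p=circ(hull(q[:,:2])) ;print(k,lo,len(q),"z",np.median(q[:,2]).round(4),"c",p.round(4),"mean",q.mean(0).round(4))
E
```

```text
top bench z 0.002284574999810829
hub 0.004 1050 z 0.008 c [ 0.47   -0.3059  0.0738] mean [ 0.4673 -0.3023  0.0081]
hub 0.038 222 z 0.0464 c [ 0.4678 -0.3032  0.0242] mean [ 0.4671 -0.3029  0.0461]
cap 0.004 709 z 0.006 c [ 0.6531 -0.1358  0.0739] mean [ 0.6504 -0.1354  0.0071]
cap 0.038 142 z 0.0467 c [ 0.646  -0.1342  0.0214] mean [ 0.6451 -0.1344  0.0462]
closed 0.004 891 z 0.0071 c [ 0.4516 -0.0145  0.0744] mean [ 0.4546 -0.0129  0.0077]
closed 0.038 202 z 0.0444 c [ 0.4592 -0.0098  0.0212] mean [ 0.4585 -0.0104  0.0442]
seat 0.025 1098 z 0.0318 c [0.5749 0.2016 0.0549] mean [0.5745 0.197  0.0316]
seat 0.07 88 z 0.0877 c [0.5764 0.1979 0.012 ] mean [0.5727 0.1948 0.0887]
scene bench z -0.0006704200239545655
hub 0.004 755 z 0.0067 c [ 0.468  -0.3018  0.0476] mean [ 0.4802 -0.3072  0.0069]
hub 0.038 274 z 0.0432 c [ 0.4676 -0.3018  0.025 ] mean [ 0.4698 -0.3027  0.0429]
cap 0.004 414 z 0.007 c [ 0.6505 -0.1133  0.0497] mean [ 0.6586 -0.1347  0.0075]
cap 0.038 220 z 0.0432 c [ 0.6455 -0.133   0.0219] mean [ 0.6468 -0.1342  0.0428]
closed 0.004 374 z 0.0068 c [ 0.4593 -0.0088  0.0406] mean [ 0.4686 -0.0165  0.0071]
closed 0.038 124 z 0.0418 c [ 0.4602 -0.0094  0.0196] mean [ 0.4627 -0.0113  0.0418]
seat 0.025 858 z 0.0286 c [0.5766 0.1987 0.0521] mean [0.5812 0.1931 0.0286]
seat 0.07 120 z 0.0828 c [0.5772 0.1978 0.0121] mean [0.5802 0.194  0.0841]
```

```bash
cat >> h.py <<'E'
def to(x,y,z,yaw=0.0):
    s=arm.observe();M=R.from_rotvec(s["tool_rot"]).as_matrix()
    d=M.T@(np.array([x,y,z])-s["eef_pos"])/.04
    ya=np.arctan2(M[1,1],M[0,1]); tw=-(yaw-ya)  # tool x down
    tw=(tw+np.pi/2)%np.pi-np.pi/2
    print("t",round(s["time_s"],2),"eef",s["eef_pos"].round(4),"y axis deg",np.degrees(ya).round(2),"xaxis",M[:,0].round(4),"shift",d.round(3),"twist",tw.round(4),"F",s["ft_force"].round(1),"w",round(s["gripper_width"],4),"q",s["qpos"].round(2))
E
python3 -c "
from h import *
to(.4677,-.3023,.15)"
```

```text
t 0.15 eef [0.1872 0.5435 0.2308] y axis deg 70.99 xaxis [-4.e-04 -9.e-04 -1.e+00] shift [  2.036 -17.705  13.517] twist 1.239 F [-0.   0.   0.1] w 0.0855 q [ 1.1   0.15  1.44 -0.    1.55 -0.13]
```

Request:
send_rows(commands="0 -17.7 13.5 1.24;0 -17.7 13.5 1.24;0 -17.7 13.5 1.24;0 -17.7 13.5 1.24;0 -17.7 13.5 1.24", hand=1)

```text
time_s: 0.57
eef_pos: [0.2526, 0.344, 0.231]
tool_rot: [0.75, 1.437, -0.751]
ft_force: [1.5, -1.3, -0.1]
gripper_width: 0.0858
```

```bash
python3 -c "
from h import *
to(.4677,-.3023,.231)"
```

```text
t 0.57 eef [0.2526 0.344  0.231 ] y axis deg 34.87 xaxis [-2.e-04 -3.e-04 -1.e+00] shift [ 3.0000e-03 -4.8270e+00  1.6331e+01] twist 0.6086 F [ 1.5 -1.3 -0.1] w 0.0858 q [ 0.76 -0.16  1.75 -0.    1.56  0.15]
```

Request:
send_rows(commands="0 -4.8 16.3 0.61;0 -4.8 16.3 0.61;0 -4.8 16.3 0.61;0 -4.8 16.3 0.61;0 -4.8 16.3 0.61")

```text
time_s: 0.98
eef_pos: [0.3182, 0.152, 0.2314]
tool_rot: [1.204, 1.212, -1.203]
ft_force: [1.1, 0.8, 0.7]
gripper_width: 0.0855
```

```bash
python3 -c "
from h import *
to(.4677,-.3023,.20)"
```

```text
t 0.98 eef [0.3182 0.152  0.2314] y axis deg 0.42 xaxis [ 7.e-04  0.e+00 -1.e+00] shift [ 0.788  3.653 11.386] twist 0.0073 F [1.1 0.8 0.7] w 0.0855 q [ 0.23 -0.34  1.88 -0.    1.6   0.22]
```

Request:
send_rows(commands="0.8 3.65 11.4 0;0.8 3.65 11.4 0;0.8 3.65 11.4 0;0.8 3.65 11.4 0;0.8 3.65 11.4 0")

```text
time_s: 1.4
eef_pos: [0.3825, -0.0394, 0.2179]
tool_rot: [1.2, 1.215, -1.199]
ft_force: [0.8, 1.3, -0.1]
gripper_width: 0.0853
```

```bash
python3 -c "
from h import *
to(.4677,-.3023,.18)"
```

```text
t 1.4 eef [ 0.3825 -0.0394  0.2179] y axis deg 0.74 xaxis [ 7.e-04 -3.e-04 -1.e+00] shift [0.951 2.045 6.599] twist 0.0129 F [ 0.8  1.3 -0.1] w 0.0853 q [-0.3  -0.26  1.85 -0.    1.55 -0.32]
```

Request:
send_rows(commands="0.9 2 6.6 0.01;0.9 2 6.6 0.01;0.9 2 6.6 0.01;0.9 2 6.6 0.01;0.9 2 6.6 0.01")

```text
time_s: 1.82
eef_pos: [0.445, -0.2364, 0.1904]
tool_rot: [1.207, 1.21, -1.207]
ft_force: [0.4, 0.6, 0.5]
gripper_width: 0.0856
```

```bash
python3 -c "
from h import *
to(.4677,-.3023,.18)"
```

```text
t 1.82 eef [ 0.445  -0.2364  0.1904] y axis deg 0.15 xaxis [-0. -0. -1.] shift [0.261 0.562 1.65 ] twist 0.0026 F [0.4 0.6 0.5] w 0.0856 q [-0.64  0.02  1.66 -0.    1.46 -0.64]
```

Request:
send_rows(commands="0.25 0.56 1.65 0;0.25 0.56 1.65 0;0.25 0.56 1.65 0;0.25 0.56 1.65 0;0.25 0.56 1.65 0")

```text
time_s: 2.23
eef_pos: [0.4674, -0.2996, 0.1806]
tool_rot: [1.207, 1.212, -1.207]
ft_force: [-0.4, 1.1, -0.3]
gripper_width: 0.0856
```

```bash
cat >>h.py <<'E'
def look(n,name):
    c=arm.read_camera(n);cv2.imwrite(f"pics/{name}.png",c["img"]);np.savez(f"{name}.npz",**{k:np.array(v) for k,v in c.items()});return c
E
python3 -c "
from h import *
to(.4677,-.3023,.013)
c=look('wrist','w1');P=pts(c,True);ok=c['range_z']>0
for ctr in [(.4677,-.3023)]:
  D=np.linalg.norm(P[...,:2]-ctr,axis=-1)
  for lo,hi,r in((.003,.015,.06),(.038,.055,.04)):
    m=ok&(P[...,2]>lo)&(P[...,2]<hi)&(D<r);q=P[m];print(len(q));
    if len(q)>10: print(np.median(q[:,2]),circ(hull(q[:,:2])),q.mean(0))
"
```

```text
t 2.23 eef [ 0.4674 -0.2996  0.1806] y axis deg 0.17 xaxis [-7.e-04  6.e-04 -1.e+00] shift [4.191 0.01  0.07 ] twist 0.0029 F [-0.4  1.1 -0.3] w 0.0856 q [-0.71  0.13  1.56  0.    1.45 -0.71]
5787
0.007965529815536554 [ 0.46536741 -0.30224043  0.04770471] [ 0.46556609 -0.29634952  0.00799229]
2073
0.04492055239293641 [ 0.46541264 -0.30225744  0.02475439] [ 0.46547344 -0.30137084  0.04464716]
```

View pics/w1.png

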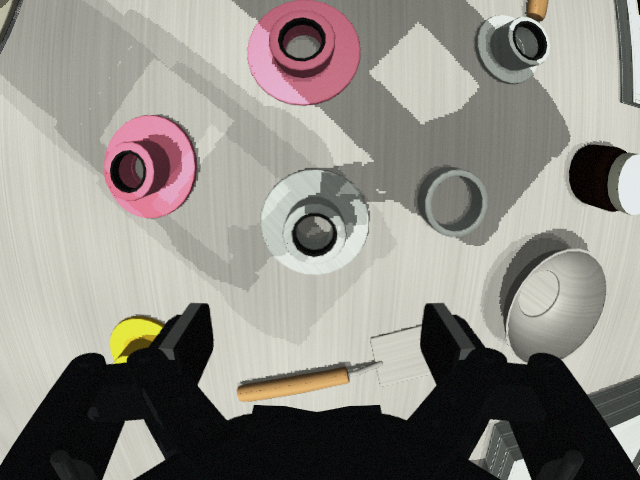

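Wrist view: the hub boss sits at (314,234), centred between the fingers. Descending.

Request:
send_rows(commands="1 -0.02 0.07 0;2 -0.02 0.07 0;2.9 -0.02 0.07 0;3.5 -0.02 0.07 0;3.8 -0.02 0.07 0")

```text
time_s: 2.7
eef_pos: [0.4658, -0.3009, 0.0263]
tool_rot: [1.206, 1.215, -1.207]
ft_force: [0.2, -0.1, -1.0]
gripper_width: 0.0861
```

```bash
python3 -c "
from h import *
to(.466,-.3023,.014)"
```

```text
t 2.7 eef [ 0.4658 -0.3009  0.0263] y axis deg 0.24 xaxis [-0.0025  0.002  -1.    ] shift [0.308 0.006 0.036] twist 0.0043 F [ 0.2 -0.1 -1. ] w 0.0861 q [-0.71  0.27  1.73 -0.    1.14 -0.72]
```

Request:
send_rows(commands="0.15 0 0.02 0;0.27 0 0.02 0;0.27 0 0.02 0;0.27 0 0.02 0;0.27 0 0.02 0")

```text
time_s: 3.12
eef_pos: [0.4674, -0.3041, 0.0195]
tool_rot: [1.207, 1.209, -1.206]
ft_force: [-0.5, -0.5, 0.1]
gripper_width: 0.0853
```

```bash
python3 -c "
from h import *
to(.466,-.3023,.014)"
```

```text
t 3.12 eef [ 0.4674 -0.3041  0.0195] y axis deg 0.18 xaxis [ 0.0015 -0.0014 -1.    ] shift [ 0.137 -0.036 -0.044] twist 0.0032 F [-0.5 -0.5  0.1] w 0.0853 q [-0.71  0.28  1.74 -0.    1.13 -0.72]
```

Request:
send_rows(commands="0.05 0 -0.02 0;0.05 0 -0.02 0;0.05 0 -0.02 0")

```text
time_s: 3.37
eef_pos: [0.4669, -0.3029, 0.0164]
tool_rot: [1.207, 1.21, -1.207]
ft_force: [0.6, 0.9, -0.1]
gripper_width: 0.0856
```

```bash
python3 -c "
from h import *
to(.466,-.3023,.014)"
```

```text
t 3.37 eef [ 0.4669 -0.3029  0.0164] y axis deg 0.18 xaxis [ 2.e-04 -3.e-04 -1.e+00] shift [ 0.059 -0.023 -0.014] twist 0.0032 F [ 0.6  0.9 -0.1] w 0.0856 q [-0.71  0.28  1.74 -0.    1.12 -0.72]
```

Request:
send_rows(commands="0.03 -0.02 0 0;0.03 -0.02 0 0;0.03 -0.02 0 0;0.03 -0.02 0 0;0.03 -0.02 0 0", hand=0, grip_force=70)

```text
time_s: 3.78
eef_pos: [0.4662, -0.303, 0.0153]
tool_rot: [1.207, 1.21, -1.207]
ft_force: [-1.3, 0.7, 5.9]
gripper_width: 0.0476
```

Request:
send_rows(commands="0 0 0 0;0 0 0 0;0 0 0 0;0 0 0 0")

```text
time_s: 4.12
eef_pos: [0.4662, -0.303, 0.0153]
tool_rot: [1.207, 1.21, -1.207]
ft_force: [-0.6, 0.4, 6.6]
gripper_width: 0.0479
```

Request:
send_rows(commands="-0.2 0 0 0;-0.8 0 0 0;-1.6 0 0 0;-2.6 0 0 0;-3.6 0 0 0")

```text
time_s: 4.53
eef_pos: [0.4655, -0.3023, 0.1605]
tool_rot: [1.207, 1.212, -1.207]
ft_force: [1.0, -0.7, -1.5]
gripper_width: 0.0476
```

```bash
python3 -c "
from h import *
to(.5765,.1985,.16)
look('scene','s1')"
```

```text
t 4.53 eef [ 0.4655 -0.3023  0.1605] y axis deg 0.18 xaxis [-1.2e-03  9.0e-04 -1.0e+00] shift [  0.02    2.815 -12.512] twist 0.0031 F [ 1.  -0.7 -1.5] w 0.0476 q [-0.71  0.14  1.59 -0.    1.41 -0.72]
```

View pics/s1.png

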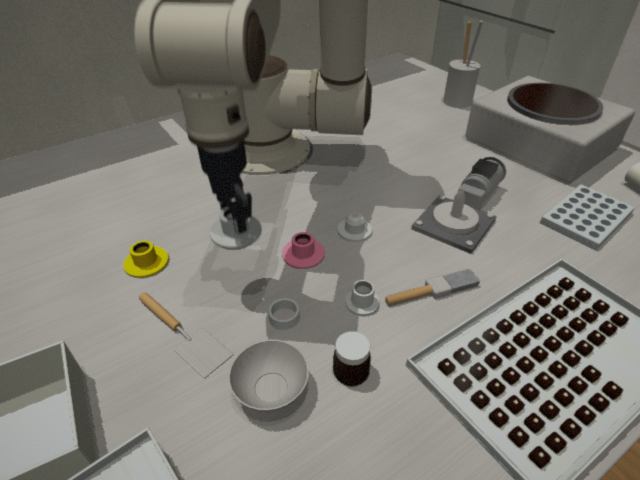

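Hub is held level at (235,230). Carrying it to the seat.

Request:
send_rows(commands="0 2.8 -12.5 0;0 2.8 -12.5 0;0 2.8 -12.5 0;0 2.8 -12.5 0;0 2.8 -12.5 0")

```text
time_s: 5.0
eef_pos: [0.5108, -0.0975, 0.1591]
tool_rot: [1.207, 1.21, -1.207]
ft_force: [1.3, -0.2, -2.5]
gripper_width: 0.0482
```

```bash
python3 -c "
from h import *
to(.5765,.1985,.16)"
```

```text
t 5.0 eef [ 0.5108 -0.0975  0.1591] y axis deg 0.15 xaxis [ 1.e-04 -2.e-04 -1.e+00] shift [-0.023  1.663 -7.396] twist 0.0026 F [ 1.3 -0.2 -2.5] w 0.0482 q [-0.34  0.07  1.67 -0.    1.4  -0.34]
```

Request:
send_rows(commands="0 1.65 -7.4 0;0 1.65 -7.4 0;0 1.65 -7.4 0;0 1.65 -7.4 0;0 1.65 -7.4 0")

```text
time_s: 5.42
eef_pos: [0.5555, 0.1063, 0.1591]
tool_rot: [1.207, 1.211, -1.207]
ft_force: [1.2, -0.7, -2.2]
gripper_width: 0.0478
```

```bash
python3 -c "
from h import *
to(.5765,.1985,.16)"
```

```text
t 5.42 eef [0.5555 0.1063 0.1591] y axis deg 0.18 xaxis [ 1.e-04 -1.e-04 -1.e+00] shift [-0.024  0.532 -2.304] twist 0.0032 F [ 1.2 -0.7 -2.2] w 0.0478 q [ 0.05  0.17  1.57 -0.    1.41  0.05]
```

```bash
python3 -c "
from h import *
c=look('wrist','w2');P=pts(c,True);ok=c['range_z']>0
for ctr in [(.5765,.1985)]:
  D=np.linalg.norm(P[...,:2]-ctr,axis=-1)
  for lo,hi,r in((.024,.036,.056),(.04,.082,.03),(.083,.107,.03)):
    m=ok&(P[...,2]>lo)&(P[...,2]<hi)&(D<r);q=P[m];print(len(q));
    if len(q)>10: print(np.median(q[:,2]),circ(hull(q[:,:2])),q.mean(0))
"
```

```text
14105
0.030008959550915648 [0.57403677 0.19892205 0.0517876 ] [0.57323186 0.19829148 0.03000734]
246
0.0796404798513896 [0.5741223  0.19886634 0.01228618] [0.57035318 0.19474339 0.07183466]
942
0.09083605222652322 [0.57394609 0.19882191 0.01120623] [0.57302721 0.19774385 0.09141362]
```

View pics/w2.png

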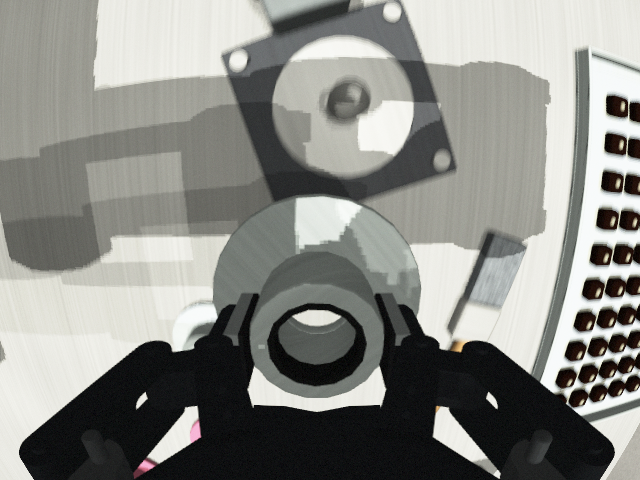

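Wrist view shows the spigot tip at (348,98) and the held hub's bore at (317,342), both in one frame, so I can measure the relative offset directly after the arm settles.

Request:
send_rows(commands="0 0 0 0;0 0 0 0;0 0 0 0;0 0 0 0")

```text
time_s: 5.8
eef_pos: [0.5556, 0.103, 0.1589]
tool_rot: [1.208, 1.21, -1.208]
ft_force: [0.3, -0.6, -2.3]
gripper_width: 0.0477
```

```bash
cat >>h.py <<'E'
def meas(name,ctr=(.5765,.1985)):
    s=arm.observe();c=look('wrist',name);P=pts(c,True);ok=c['range_z']>0
    e=s["eef_pos"];print("eef",e.round(4))
    def fit(lo,hi,cc,r0,r1,fix=None,lab=""):
        D=np.linalg.norm(P[...,:2]-cc,axis=-1)
        m=ok&(P[...,2]>lo)&(P[...,2]<hi)&(D<r1)&(D>r0);q=P[m]
        if len(q)<15: print(lab,len(q));return None
        p=circ(hull(q[:,:2]),fix);print(lab,len(q),"z",np.median(q[:,2]).round(4),p.round(4));return p
    a=fit(.024,.036,ctr,0,.056,.052,"seat");b=fit(.083,.107,ctr,0,.03,None,"spig")
    # part in hand
    he=e[:2]
    z=P[...,2];D=np.linalg.norm(P[...,:2]-he,axis=-1);m=ok&(D<.024)&(z>e[2]+.01)&(z<e[2]+.06)
    print("top hist",np.histogram(z[m],bins=10,range=(e[2]+.01,e[2]+.06)))
    return P,ok,e,c
E
python3 -c "
from h import *
P,ok,e,c=meas('w3')
to(.5765,.1985,.16)
"
```

```text
eef [0.5556 0.103  0.1589]
seat 14034 z 0.03 [0.5741 0.199  0.03  ]
spig 945 z 0.0908 [0.5742 0.1989 0.0112]
top hist (array([ 526,  479,  630, 5659, 2110,   52,   18,    0,    0,    0]), array([0.16892866, 0.17392866, 0.17892866, 0.18392866, 0.18892866,
       0.19392866, 0.19892866, 0.20392866, 0.20892866, 0.21392866,
       0.21892866]))
t 5.85 eef [0.5556 0.1029 0.159 ] y axis deg 0.08 xaxis [ 0.e+00 -2.e-04 -1.e+00] shift [-0.026  0.525 -2.388] twist 0.0015 F [ 0.1  0.7 -2.2] w 0.0477 q [ 0.05  0.16  1.57 -0.    1.41  0.05]
```

```bash
cat >>h.py <<'E'
def inhand(P,ok,e,c,ztop,rb):
    g=c["img"].mean(-1);he=e[:2];z=P[...,2];D=np.linalg.norm(P[...,:2]-he,axis=-1)
    m=ok&(abs(z-ztop)<.004)&(D<rb+.006)&(g>60)
    q=P[m];f=circ(hull(q[:,:2]),rb);f2=circ(hull(q[:,:2]))
    d=ok&(abs(z-ztop)<.004)&(D<.019)&(g<45);k=P[d]
    h=circ(hull(k[:,:2]))
    print("boss",len(q),np.median(q[:,2]).round(4),f[:2].round(4),f2.round(4),"seal",len(k),h.round(4))
    im=c["img"].copy();im[m]=(0,255,0);im[d]=(0,0,255);cv2.imwrite("pics/mask_%d.png"%(arm.observe()["time_s"]*100),im)
    return f,h
E
python3 -c "
from h import *
c=dict(np.load('w3.npz'));P=pts(c,True);ok=c['range_z']>0
inhand(P,ok,np.array([.5556,.1029,.159]),c,.1885,.025)
";ls pics
```

```text
boss 6590 0.1884 [0.5556 0.1037] [0.5556 0.1037 0.0254] seal 2210 [0.5555 0.1034 0.0176]
mask_585.png
s1.png
scene0.png
top0.png
w1.png
w2.png
w3.png
wrist0.png
```

Request:
send_rows(commands="0 0.48 -0.8 0;0 0.48 -1.6 0;0 0.48 -2.2 0;0 0.48 -2.38 0;0.6 0.48 -2.38 0")

```text
time_s: 6.27
eef_pos: [0.5764, 0.2007, 0.1387]
tool_rot: [1.21, 1.208, -1.201]
ft_force: [0.9, -0.0, -1.7]
gripper_width: 0.0481
```

Request:
send_rows(commands="0 0 0 0;0 0 0 0;0 0 0 0")

```text
time_s: 6.52
eef_pos: [0.5748, 0.1984, 0.1357]
tool_rot: [1.208, 1.21, -1.208]
ft_force: [-0.7, -0.8, -2.6]
gripper_width: 0.0479
```

```bash
python3 -c "
from h import *
P,ok,e,c=meas('w4')
to(.575,.1985,.045)
inhand(P,ok,e,c,e[2]+.0295,.025)
"
```

```text
eef [0.5748 0.1984 0.1357]
seat 3115 z 0.03 [0.5739 0.1988 0.03  ]
spig 0
top hist (array([ 529,  467,  643, 5698, 2060,   56,   12,    0,    0,    0]), array([0.14568833, 0.15068833, 0.15568833, 0.16068833, 0.16568833,
       0.17068833, 0.17568833, 0.18068833, 0.18568833, 0.19068833,
       0.19568833]))
t 6.57 eef [0.575  0.1985 0.136 ] y axis deg 0.11 xaxis [ 0.001  0.    -1.   ] shift [ 2.275e+00 -3.000e-03  1.000e-03] twist 0.002 F [-0.5 -1.  -3.4] w 0.0475 q [ 0.21  0.27  1.49 -0.    1.38  0.2 ]
boss 6625 0.1652 [0.5749 0.1991] [0.575  0.1992 0.0256] seal 2184 [0.5746 0.1989 0.0176]
```

View pics/w4.png

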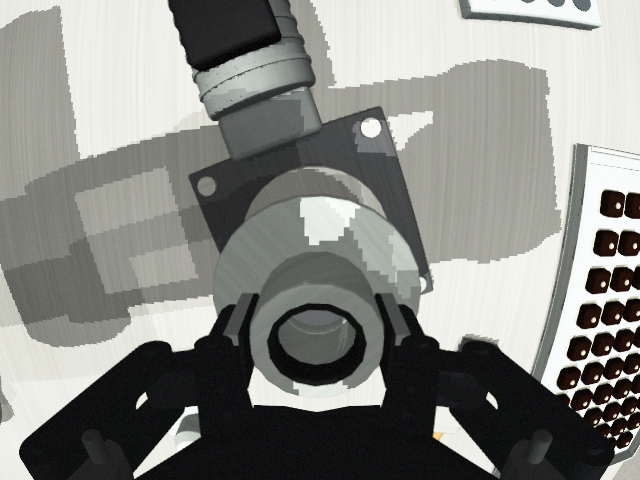

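Hub is above the spigot (bore at (316,343)). Lowering so the tip enters, then I look again.

Request:
send_rows(commands="0.2 0 0 0;0.4 0 0 0;0.6 0 0 0;0.75 0 0 0;0.75 0 0 0")

```text
time_s: 6.98
eef_pos: [0.5738, 0.1991, 0.103]
tool_rot: [1.205, 1.212, -1.209]
ft_force: [-0.3, 0.4, -2.6]
gripper_width: 0.0478
```

```bash
python3 -c "
from h import *
P,ok,e,c=meas('w5')
to(.575,.1985,.045)
q=P[335:360,300:335]
im=cv2.resize(c['img'][280:400,240:400],None,fx=5,fy=5,interpolation=cv2.INTER_CUBIC);cv2.imwrite('pics/w5z.png',im)
m=ok&(np.linalg.norm(P[...,:2]-e[:2],axis=-1)<.0155)&(P[...,2]<e[2]+.02)&(P[...,2]>.06)
q=P[m];print(len(q),q.mean(0),q.max(0),q.min(0))
look('scene','s2')
"
```

```text
eef [0.5738 0.1991 0.103 ]
seat 3354 z 0.03 [0.5739 0.1995 0.03  ]
spig 3792 z 0.096 [0.5772 0.205  0.0251]
top hist (array([ 533,  457,  639, 5711, 2052,   51,   14,    0,    0,    0]), array([0.11295547, 0.11795547, 0.12295547, 0.12795547, 0.13295547,
       0.13795547, 0.14295547, 0.14795547, 0.15295547, 0.15795547,
       0.16295547]))
t 7.03 eef [0.5741 0.1992 0.1039] y axis deg 0.18 xaxis [-1.6e-03 -4.0e-04 -1.0e+00] shift [1.472 0.024 0.018] twist 0.0031 F [-0.2 -0.8 -2.3] w 0.0479 q [ 0.21  0.29  1.53 -0.    1.32  0.2 ]
2290 [0.57398648 0.18724447 0.10837966] [0.58895687 0.19904968 0.12294049] [0.55874609 0.18366401 0.0880226 ]
```

View pics/w5z.png

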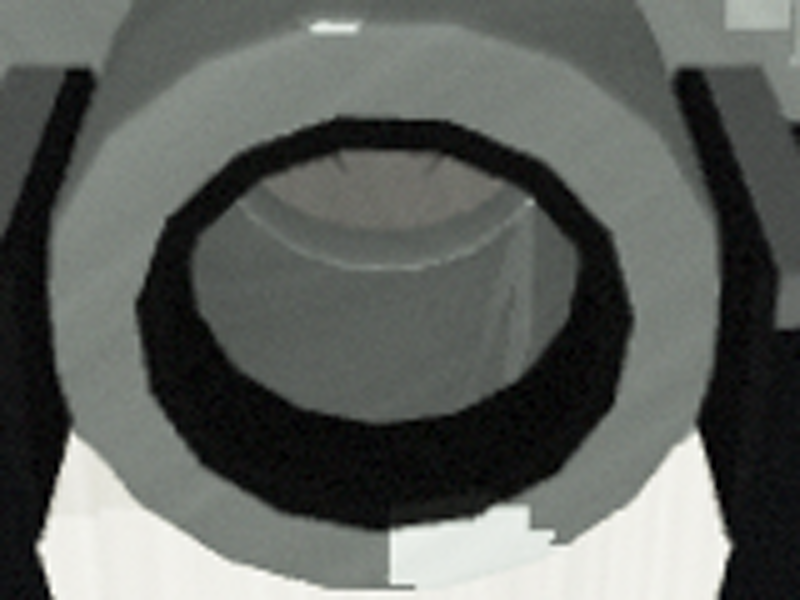

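View pics/s2.png

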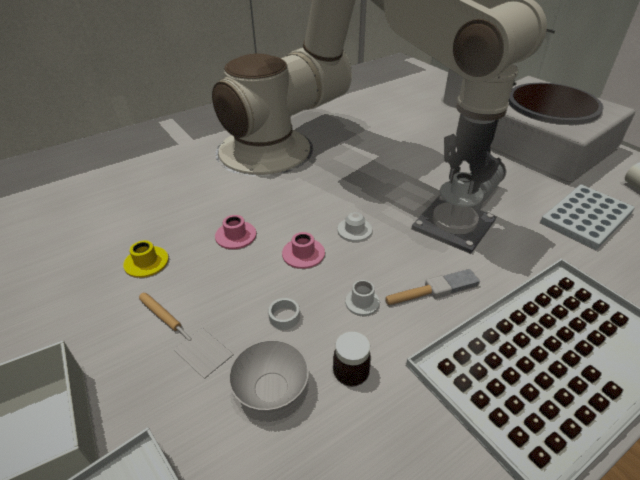

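Request:
send_rows(commands="0.1 0.02 0 0;0.2 0.02 0 0;0.3 0.02 0 0;0.3 0.02 0 0")

```text
time_s: 7.42
eef_pos: [0.575, 0.1993, 0.0919]
tool_rot: [1.206, 1.211, -1.208]
ft_force: [0.2, 0.1, -3.5]
gripper_width: 0.0479
```

```bash
python3 -c "
from h import *
P,ok,e,c=meas('w6')
to(.575,.1985,.045)
im=cv2.resize(c['img'][280:400,240:400],None,fx=5,fy=5,interpolation=cv2.INTER_CUBIC);cv2.imwrite('pics/w6z.png',im)
inhand(P,ok,e,c,e[2]+.0295,.025)
"
```

```text
eef [0.575  0.1993 0.0919]
seat 2973 z 0.0299 [0.5738 0.1994 0.03  ]
spig 6044 z 0.0934 [0.5761 0.2056 0.0245]
top hist (array([ 547,  453,  640, 5709, 2069,   61,   12,    0,    0,    0]), array([0.10185226, 0.10685226, 0.11185226, 0.11685226, 0.12185226,
       0.12685226, 0.13185226, 0.13685226, 0.14185226, 0.14685226,
       0.15185226]))
t 7.47 eef [0.5751 0.1993 0.0923] y axis deg 0.18 xaxis [-9.e-04 -3.e-04 -1.e+00] shift [ 1.183 -0.002  0.019] twist 0.0032 F [-0.5  0.3 -2.9] w 0.048 q [ 0.21  0.3   1.54 -0.    1.3   0.2 ]
boss 6609 0.1213 [0.5747 0.2   ] [0.5747 0.2    0.0252] seal 2198 [0.5749 0.1997 0.0175]
```

View pics/w6z.png

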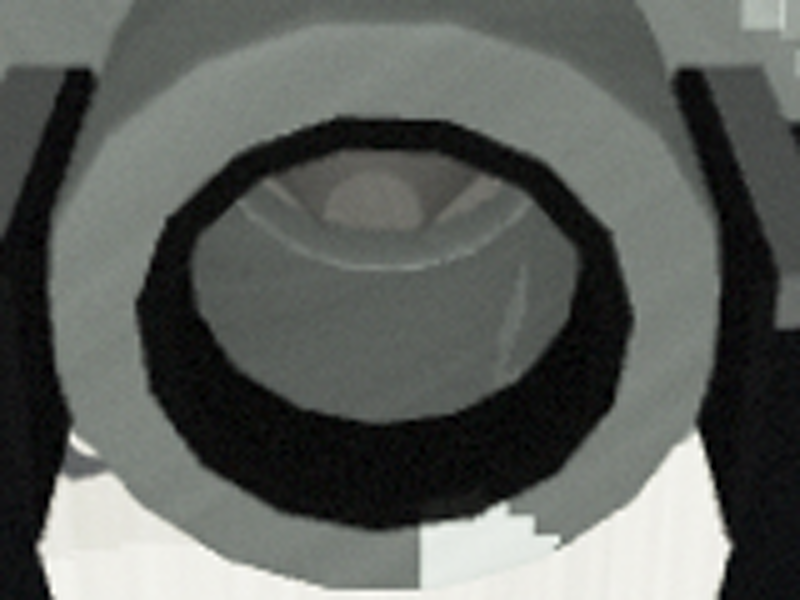

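```bash
python3 -c "
from h import *
c=dict(np.load('w6.npz'));P=pts(c,True)
for v in range(310,330,2): print(v,P[v,310:320:3].round(4).tolist())
q=P[312:326,300:330];m=(q[...,2]>.099)&(q[...,2]<.1035);r=q[m];print(len(r),r.min(0),r.max(0),r.mean(0))
"
```

```text
310 [[0.5723, 0.2036, 0.1], [0.5735, 0.2037, 0.1001], [0.5748, 0.2038, 0.1003], [0.576, 0.2035, 0.0997]]
312 [[0.5723, 0.2027, 0.0999], [0.5736, 0.2035, 0.1014], [0.5748, 0.2029, 0.1004], [0.576, 0.2031, 0.1007]]
314 [[0.5723, 0.2023, 0.1009], [0.5736, 0.2029, 0.1021], [0.5748, 0.2027, 0.1017], [0.5759, 0.2031, 0.1025]]
316 [[0.571, 0.1642, 0.0298], [0.5729, 0.1645, 0.0303], [0.5747, 0.1645, 0.0304], [0.5766, 0.1642, 0.0298]]
318 [[0.571, 0.1628, 0.0299], [0.5728, 0.1626, 0.0294], [0.5747, 0.1632, 0.0306], [0.5766, 0.1625, 0.0293]]
320 [[0.571, 0.1616, 0.0302], [0.5729, 0.1613, 0.0297], [0.5747, 0.1617, 0.0304], [0.5766, 0.1613, 0.0297]]
322 [[0.571, 0.1598, 0.0296], [0.5729, 0.1608, 0.0314], [0.5747, 0.1601, 0.0301], [0.5766, 0.1593, 0.0287]]
324 [[0.571, 0.1588, 0.0303], [0.5729, 0.1586, 0.03], [0.5747, 0.1588, 0.0304], [0.5766, 0.1584, 0.0296]]
326 [[0.5719, 0.1843, 0.0787], [0.5733, 0.1829, 0.0761], [0.5747, 0.1575, 0.0306], [0.5762, 0.183, 0.0763]]
328 [[0.5719, 0.1843, 0.0805], [0.5733, 0.1839, 0.0798], [0.5748, 0.1838, 0.0798], [0.5762, 0.184, 0.0799]]
125 [0.56902497 0.19671238 0.09906844] [0.57927587 0.20345056 0.1030007 ] [0.57425156 0.20146946 0.10067224]
```

The tip shows as a small disc near zoom (373,200), within 1 mm of the bore axis. I correct by 0.7 mm and lower on.

Request:
send_rows(commands="0.1 -0.018 0.018 0;0.25 -0.018 0.018 0;0.4 -0.018 0.018 0;0.5 -0.018 0.018 0;0.5 -0.018 0.018 0")

```text
time_s: 7.88
eef_pos: [0.5741, 0.1985, 0.0715]
tool_rot: [1.206, 1.212, -1.208]
ft_force: [-1.1, -0.4, -3.2]
gripper_width: 0.0482
```

Request:
send_rows(commands="0.1 0 0 0;0.2 0 0 0;0.3 0 0 0;0.4 0 0 0;0.4 0 0 0")

```text
time_s: 8.3
eef_pos: [0.5743, 0.1985, 0.0559]
tool_rot: [1.206, 1.211, -1.208]
ft_force: [0.5, 0.2, -2.9]
gripper_width: 0.0481
```

```bash
python3 -c "
from h import *
P,ok,e,c=meas('w7')
to(.575,.1985,.045)
inhand(P,ok,e,c,e[2]+.0295,.025)
im=cv2.resize(c['img'][240:400,220:420],None,fx=4,fy=4,interpolation=cv2.INTER_CUBIC);cv2.imwrite('pics/w7z.png',im)
"
```

```text
eef [0.5743 0.1985 0.0559]
seat 2822 z 0.0299 [0.5739 0.1989 0.03  ]
spig 12882 z 0.0858 [0.5746 0.1994 0.0257]
top hist (array([  71,  143,  703, 6614, 2774,  731,  573,  102,    0,    0]), array([0.06586514, 0.07086514, 0.07586514, 0.08086514, 0.08586514,
       0.09086514, 0.09586514, 0.10086514, 0.10586514, 0.11086514,
       0.11586514]))
t 8.35 eef [0.5744 0.1986 0.0563] y axis deg 0.18 xaxis [-9.e-04 -2.e-04 -1.e+00] shift [0.283 0.015 0.002] twist 0.0032 F [ 0.5 -0.2 -1.8] w 0.0476 q [ 0.21  0.33  1.58 -0.    1.23  0.2 ]
boss 7931 0.0853 [0.5737 0.1993] [0.5738 0.1993 0.0253] seal 2189 [0.5742 0.199  0.0176]
```

View pics/w7z.png

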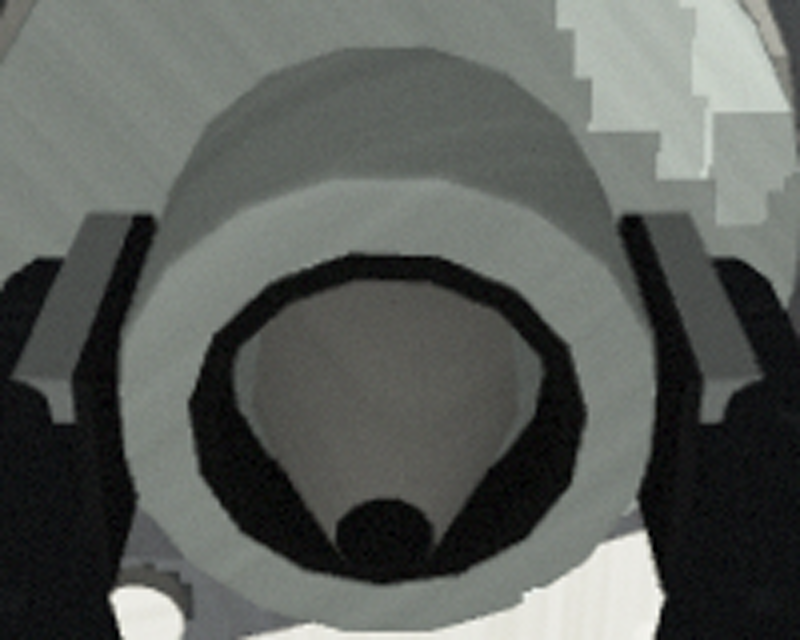

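The spigot is centred in the bore (tip at zoom (385,535)). About 10 mm left.

Request:
send_rows(commands="0.05 0 0 0;0.1 0 0 0;0.15 0 0 0;0.2 0 0 0;0.2 0 0 0")

```text
time_s: 8.77
eef_pos: [0.5744, 0.1986, 0.0484]
tool_rot: [1.206, 1.211, -1.207]
ft_force: [0.8, -0.7, -3.1]
gripper_width: 0.0477
```

Request:
send_rows(commands="0.02 0 0 0;0.04 0 0 0;0.06 0 0 0;0.06 0 0 0")

```text
time_s: 9.1
eef_pos: [0.5746, 0.1986, 0.0463]
tool_rot: [1.207, 1.211, -1.207]
ft_force: [0.0, -0.3, -2.5]
gripper_width: 0.0479
```

Request:
send_rows(commands="0.02 0 0 0;0.02 0 0 0;0.02 0 0 0")

```text
time_s: 9.35
eef_pos: [0.5746, 0.1986, 0.0457]
tool_rot: [1.207, 1.211, -1.207]
ft_force: [0.5, 0.4, -3.2]
gripper_width: 0.0477
```

Request:
send_rows(commands="0.02 0 0 0;0.02 0 0 0;0.02 0 0 0")

```text
time_s: 9.6
eef_pos: [0.5748, 0.1986, 0.0453]
tool_rot: [1.207, 1.21, -1.207]
ft_force: [-3.1, -0.4, 5.4]
gripper_width: 0.0477
```

Contact at the expected height (+8 N). Releasing.

Request:
send_rows(commands="0 0 0 0;0 0 0 0;0 0 0 0;0 0 0 0;0 0 0 0", hand=1)

```text
time_s: 10.02
eef_pos: [0.5747, 0.1986, 0.0448]
tool_rot: [1.207, 1.211, -1.207]
ft_force: [0.1, -0.4, -0.1]
gripper_width: 0.0855
```

Request:
send_rows(commands="0 0 0 0;0 0 0 0;-0.3 0 0 0;-0.8 0 0 0;-1.4 0 0 0")

```text
time_s: 10.43
eef_pos: [0.5741, 0.1985, 0.1013]
tool_rot: [1.206, 1.212, -1.208]
ft_force: [0.3, -0.2, 0.5]
gripper_width: 0.0853
```

Request:
send_rows(commands="-1 0 0 0;-2 0 0 0;-2 0 0.5 0;-2 0.2 1 0;-2 0.4 1.5 0")

```text
time_s: 10.85
eef_pos: [0.591, 0.1383, 0.1829]
tool_rot: [1.207, 1.21, -1.204]
ft_force: [0.6, 0.9, -0.7]
gripper_width: 0.0852
```

```bash
python3 -c "
from h import *
to(.6457,-.1336,.18)
c=look('wrist','w8');P=pts(c,True);ok=c['range_z']>0
D=np.linalg.norm(P[...,:2]-(.5745,.199),axis=-1)
for lo,hi,r in((.034,.045,.055),(.069,.082,.03)):
    m=ok&(P[...,2]>lo)&(P[...,2]<hi)&(D<r);q=P[m];print(len(q))
    if len(q)>20: print(np.median(q[:,2]),circ(hull(q[:,:2])))
"
```

```text
t 10.85 eef [0.591  0.1383 0.1829] y axis deg 0.24 xaxis [ 2.2e-03  1.0e-04 -1.0e+00] shift [0.074 1.339 6.802] twist 0.0041 F [ 0.6  0.9 -0.7] w 0.0852 q [ 0.1   0.24  1.43 -0.    1.47  0.1 ]
7513
0.037955869365124684 [0.57464265 0.19893831 0.04782549]
2803
0.07499860307195483 [0.57474386 0.19907939 0.02470829]
```

View pics/w8.png

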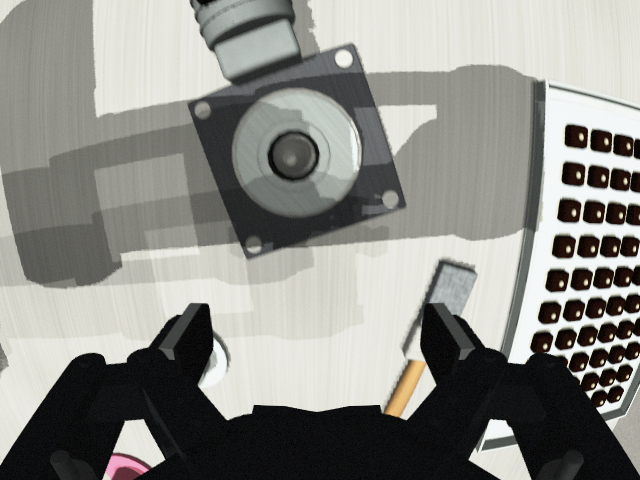

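The hub is home: flange top at z 0.038 and boss top at 0.075 exactly, with the spigot in its bore at (294,156). Next is the end cap.

Request:
send_rows(commands="0 1.34 6.7 0;0 1.34 6.7 0;0 1.34 6.7 0;0 1.34 6.7 0;0 1.34 6.7 0")

```text
time_s: 11.32
eef_pos: [0.6324, -0.0673, 0.182]
tool_rot: [1.207, 1.21, -1.206]
ft_force: [0.3, 0.5, -0.0]
gripper_width: 0.0853
```

```bash
python3 -c "
from h import *
to(.6457,-.1336,.18)"
```

```text
t 11.32 eef [ 0.6324 -0.0673  0.182 ] y axis deg 0.19 xaxis [ 7.e-04 -2.e-04 -1.e+00] shift [0.05  0.328 1.658] twist 0.0033 F [ 0.3  0.5 -0. ] w 0.0853 q [-0.23  0.3   1.36 -0.    1.48 -0.23]
```

Request:
send_rows(commands="0 0.3 1.64 0;0 0.3 1.64 0;0 0.3 1.64 0;0 0.3 1.64 0;0 0.3 1.64 0")

```text
time_s: 11.73
eef_pos: [0.6445, -0.1305, 0.1814]
tool_rot: [1.207, 1.211, -1.207]
ft_force: [-0.0, 0.3, 0.5]
gripper_width: 0.0851
```

```bash
python3 -c "
from h import *
to(.645,-.1336,.015)
c=look('wrist','w9');P=pts(c,True);ok=c['range_z']>0
D=np.linalg.norm(P[...,:2]-(.645,-.1336),axis=-1)
for lo,hi,r in((.004,.015,.042),(.038,.055,.03)):
    m=ok&(P[...,2]>lo)&(P[...,2]<hi)&(D<r);q=P[m];print(len(q))
    if len(q)>20: print(np.median(q[:,2]),circ(hull(q[:,:2])))
"
```

```text
t 11.73 eef [ 0.6445 -0.1305  0.1814] y axis deg 0.17 xaxis [ 1.e-04  2.e-04 -1.e+00] shift [4.159 0.013 0.078] twist 0.003 F [-0.   0.3  0.5] w 0.0851 q [-0.32  0.34  1.3   0.    1.5  -0.32]
2035
0.007970996249210272 [ 0.64376079 -0.13301553  0.03370793]
1379
0.04484631364405267 [ 0.6437291  -0.1330262   0.02170044]
```

View pics/w9.png

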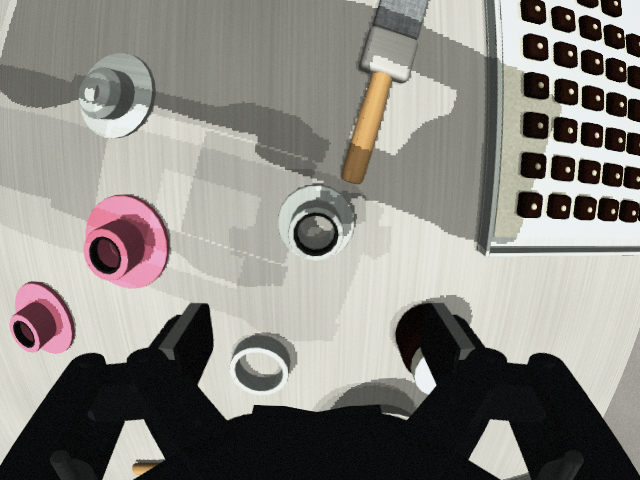

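Cap boss at (316,233) is between the fingers, and its flange (radius 34) and boss (radius 22) match the end cap. Descending.

Request:
send_rows(commands="1 0 0.06 0;2 0 0.06 0;2.9 0 0.06 0;3.5 0 0.06 0;3.8 0 0.06 0")

```text
time_s: 12.2
eef_pos: [0.6431, -0.1316, 0.0257]
tool_rot: [1.205, 1.215, -1.208]
ft_force: [0.7, 1.0, 0.1]
gripper_width: 0.085
```

Request:
send_rows(commands="0.1 0 0 0;0.2 0 0 0;0.3 0 0 0;0.32 0 0 0;0.32 0 0 0")

```text
time_s: 12.62
eef_pos: [0.645, -0.1335, 0.0171]
tool_rot: [1.207, 1.209, -1.206]
ft_force: [-0.1, -0.7, 0.4]
gripper_width: 0.0853
```

Request:
send_rows(commands="0 0 0 0;0 0 0 0")

```text
time_s: 12.78
eef_pos: [0.6449, -0.1336, 0.0168]
tool_rot: [1.207, 1.21, -1.206]
ft_force: [-0.3, -0.4, 0.6]
gripper_width: 0.0855
```

```bash
python3 -c "
from h import *
to(.6445,-.1334,.015)"
```

```text
t 12.78 eef [ 0.6449 -0.1336  0.0168] y axis deg 0.18 xaxis [ 9.e-04 -4.e-04 -1.e+00] shift [ 0.046 -0.009 -0.004] twist 0.0031 F [-0.3 -0.4  0.6] w 0.0855 q [-0.32  0.47  1.48 -0.    1.2  -0.32]
```

Request:
send_rows(commands="0.03 0 0 0;0.03 0 0 0;0.03 0 0 0;0.03 0 0 0;0.03 0 0 0", hand=0, grip_force=70)

```text
time_s: 13.2
eef_pos: [0.6448, -0.1335, 0.0153]
tool_rot: [1.207, 1.21, -1.207]
ft_force: [-0.3, -0.5, 5.7]
gripper_width: 0.0416
```

Request:
send_rows(commands="0 0 0 0;0 0 0 0;0 0 0 0;0 0 0 0")

```text
time_s: 13.53
eef_pos: [0.6448, -0.1335, 0.0152]
tool_rot: [1.207, 1.21, -1.207]
ft_force: [0.3, 0.2, 5.5]
gripper_width: 0.0419
```

Request:
send_rows(commands="-0.2 0 0 0;-0.8 0 0 0;-1.8 0 0 0;-2.8 0 0 0;-3.8 0 0 0")

```text
time_s: 13.95
eef_pos: [0.6439, -0.1332, 0.1687]
tool_rot: [1.207, 1.212, -1.208]
ft_force: [1.8, -0.2, -2.3]
gripper_width: 0.0419
```

```bash
python3 -c "
from h import *
to(.555,.1030,.188)
look('wrist','w10')"
```

```text
t 13.95 eef [ 0.6439 -0.1332  0.1687] y axis deg 0.18 xaxis [-1.e-03  2.e-04 -1.e+00] shift [-0.478 -2.206 -5.913] twist 0.0031 F [ 1.8 -0.2 -2.3] w 0.0419 q [-0.32  0.35  1.32 -0.    1.48 -0.32]
```

View pics/w10.png

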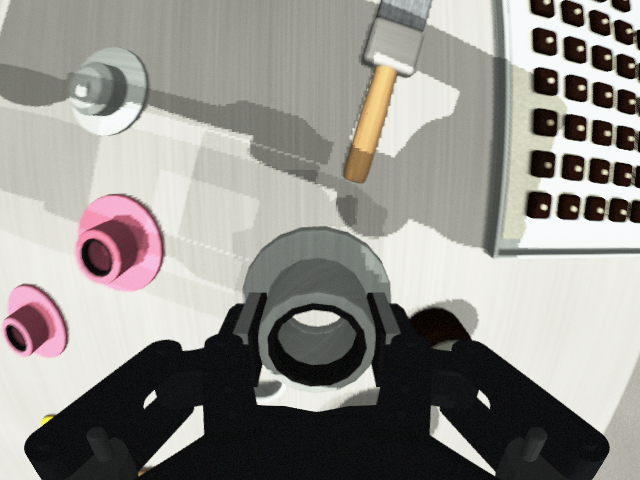

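End cap is held level (bore at (317,343)). Carrying it to the seat.

Request:
send_rows(commands="-0.3 -1.75 -7 0;-0.3 -1.75 -7 0;-0.3 -1.75 -7 0;-0.3 -1.75 -7 0;-0.3 -1.75 -7 0")

```text
time_s: 14.42
eef_pos: [0.5924, 0.0699, 0.1757]
tool_rot: [1.207, 1.211, -1.207]
ft_force: [-0.1, 0.9, -1.0]
gripper_width: 0.0418
```

```bash
python3 -c "
from h import *
to(.5745,.125,.175)"
```

```text
t 14.42 eef [0.5924 0.0699 0.1757] y axis deg 0.16 xaxis [-3.e-04 -1.e-04 -1.e+00] shift [ 0.016 -0.443 -1.378] twist 0.0027 F [-0.1  0.9 -1. ] w 0.0418 q [-0.01  0.22  1.47 -0.    1.45 -0.01]
```

Request:
send_rows(commands="0 -0.44 -0.8 0;0 -0.44 -1.3 0;0 -0.44 -1.3 0;0 -0.44 -1.3 0;0 -0.44 -1.3 0")

```text
time_s: 14.83
eef_pos: [0.5757, 0.12, 0.1755]
tool_rot: [1.206, 1.211, -1.207]
ft_force: [1.0, 0.4, -1.5]
gripper_width: 0.0416
```

```bash
python3 -c "
from h import *
P,ok,e,c=meas('w11')
to(.5745,.1988,.14)
inhand(P,ok,e,c,e[2]+.0295,.022)
"
```

```text
eef [0.5757 0.12   0.1755]
seat 1805 z 0.03 [0.5741 0.199  0.03  ]
spig 838 z 0.0909 [0.574  0.199  0.0112]
top hist (array([1023, 1035, 1218, 4337, 2054,  734,  174,    1,    7,   51]), array([0.18545351, 0.19045351, 0.19545351, 0.20045351, 0.20545351,
       0.21045351, 0.21545351, 0.22045351, 0.22545351, 0.23045351,
       0.23545351]))
t 14.88 eef [0.5758 0.1196 0.1754] y axis deg 0.15 xaxis [-3.e-04 -4.e-04 -1.e+00] shift [ 0.885 -0.027 -1.981] twist 0.0025 F [-0.4 -0.1 -2.1] w 0.0416 q [ 0.07  0.2   1.49 -0.    1.45  0.07]
boss 3708 0.205 [0.5748 0.1209] [0.5749 0.1219 0.0233] seal 2247 [0.5756 0.1203 0.0176]
```

View pics/w11.png

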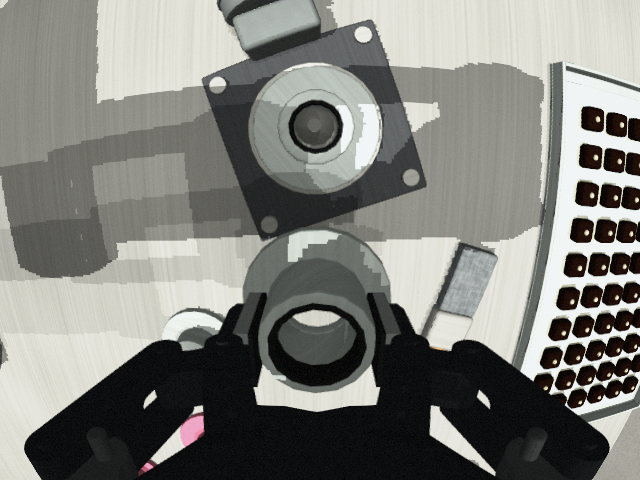

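Request:
send_rows(commands="0 -0.03 -0.7 0;0 -0.03 -1.4 0;0 -0.03 -1.85 0;0 -0.03 -1.97 0;0.3 -0.03 -1.97 0")

```text
time_s: 15.3
eef_pos: [0.5752, 0.1994, 0.165]
tool_rot: [1.208, 1.209, -1.204]
ft_force: [-0.6, 0.4, -2.1]
gripper_width: 0.0418
```

Request:
send_rows(commands="0.3 0 0 0;0.6 0 0 0;0.7 0 0 0;0.7 0 0 0;0.7 0 0 0")

```text
time_s: 15.72
eef_pos: [0.5742, 0.1984, 0.1352]
tool_rot: [1.207, 1.211, -1.208]
ft_force: [0.7, -0.5, -2.0]
gripper_width: 0.0416
```

```bash
python3 -c "
from h import *
P,ok,e,c=meas('w12')
to(.5745,.1987,.0905)
inhand(P,ok,e,c,e[2]+.0295,.022)
"
```

```text
eef [0.5742 0.1984 0.1352]
seat 1509 z 0.03 [0.5741 0.1988 0.03  ]
spig 0
top hist (array([1003, 1040, 1246, 4307, 2089,  729,  168,    3,    7,   50]), array([0.14522474, 0.15022474, 0.15522474, 0.16022474, 0.16522474,
       0.17022474, 0.17522474, 0.18022474, 0.18522474, 0.19022474,
       0.19522474]))
t 15.77 eef [0.5745 0.1987 0.1358] y axis deg 0.15 xaxis [ 3.e-04 -1.e-04 -1.e+00] shift [ 1.132e+00  1.000e-03 -1.000e-03] twist 0.0026 F [-0.   0.2 -1.5] w 0.0416 q [ 0.21  0.27  1.49 -0.    1.38  0.2 ]
boss 3751 0.1647 [0.5752 0.1991] [0.5754 0.1993 0.0229] seal 2209 [0.5742 0.1988 0.0176]
```

Aligned within 0.3 mm. Lowering in stages.

Request:
send_rows(commands="0.15 0 0 0;0.3 0 0 0;0.45 0 0 0;0.55 0 0 0;0.55 0 0 0")

```text
time_s: 16.18
eef_pos: [0.5737, 0.199, 0.1122]
tool_rot: [1.206, 1.212, -1.208]
ft_force: [0.9, -0.3, -0.4]
gripper_width: 0.0419
```

Request:
send_rows(commands="0.1 0 0 0;0.2 0 0 0;0.3 0 0 0;0.35 0 0 0;0.35 0 0 0")

```text
time_s: 16.6
eef_pos: [0.574, 0.199, 0.0989]
tool_rot: [1.206, 1.211, -1.208]
ft_force: [-0.2, 0.7, -2.8]
gripper_width: 0.0415
```

```bash
python3 -c "
from h import *
P,ok,e,c=meas('w13')
to(.5745,.1987,.0905)
inhand(P,ok,e,c,e[2]+.0295,.022)
im=cv2.resize(c['img'][200:400,200:440],None,fx=3,fy=3,interpolation=cv2.INTER_CUBIC);cv2.imwrite('pics/w13z.png',im)
"
```

```text
eef [0.574  0.199  0.0989]
seat 2107 z 0.03 [0.574 0.199 0.03 ]
spig 5603 z 0.0922 [0.5774 0.2059 0.0246]
top hist (array([1012, 1053, 1213, 4372, 2037,  720,  177,    3,    9,   48]), array([0.10885679, 0.11385679, 0.11885679, 0.12385679, 0.12885679,
       0.13385679, 0.13885679, 0.14385679, 0.14885679, 0.15385679,
       0.15885679]))
t 16.65 eef [0.5741 0.1991 0.0993] y axis deg 0.18 xaxis [-5.e-04 -2.e-04 -1.e+00] shift [0.219 0.01  0.009] twist 0.0032 F [ 0.   0.  -1.7] w 0.0417 q [ 0.21  0.29  1.54 -0.    1.31  0.2 ]
boss 3769 0.1283 [0.5734 0.1997] [0.5732 0.2004 0.0235] seal 2232 [0.5739 0.1993 0.0176]
```

View pics/w13z.png

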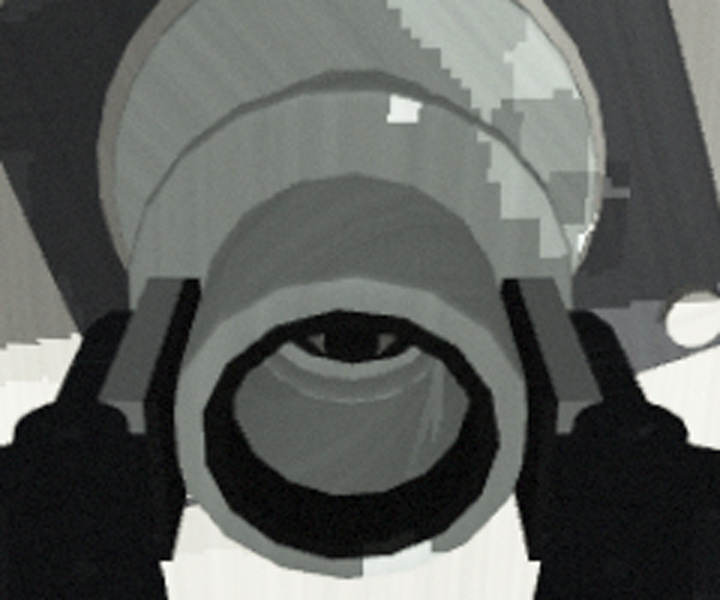

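The spigot tip is centred at the back of the bore (zoom (352,345)). About 8 mm left.

Request:
send_rows(commands="0.05 0 0 0;0.1 0 0 0;0.15 0 0 0;0.15 0 0 0")

```text
time_s: 16.98
eef_pos: [0.574, 0.199, 0.093]
tool_rot: [1.206, 1.211, -1.207]
ft_force: [-0.1, -0.4, -1.8]
gripper_width: 0.0417
```

Request:
send_rows(commands="0.02 0 0 0;0.03 0 0 0;0.03 0 0 0")

```text
time_s: 17.23
eef_pos: [0.5742, 0.199, 0.0923]
tool_rot: [1.207, 1.211, -1.207]
ft_force: [-0.3, 0.0, -2.0]
gripper_width: 0.0418
```

Request:
send_rows(commands="0.02 0 0 0;0.02 0 0 0;0.02 0 0 0")

```text
time_s: 17.48
eef_pos: [0.5742, 0.1991, 0.0915]
tool_rot: [1.207, 1.211, -1.207]
ft_force: [0.2, -0.9, -1.8]
gripper_width: 0.0414
```

Request:
send_rows(commands="0.02 0 0 0;0.02 0 0 0;0.02 0 0 0")

```text
time_s: 17.73
eef_pos: [0.5742, 0.199, 0.0907]
tool_rot: [1.207, 1.211, -1.207]
ft_force: [-0.6, -0.1, -1.4]
gripper_width: 0.0415
```

Request:
send_rows(commands="0.02 0 0 0;0.02 0 0 0;0.02 0 0 0")

```text
time_s: 17.98
eef_pos: [0.5743, 0.1991, 0.0903]
tool_rot: [1.207, 1.21, -1.207]
ft_force: [-2.4, 0.3, 3.7]
gripper_width: 0.0416
```

Contact (about +5 N) at the expected height. Releasing and backing off.

Request:
send_rows(commands="0 0 0 0;0 0 0 0;0 0 0 0;0 0 0 0;0 0 0 0", hand=1)

```text
time_s: 18.4
eef_pos: [0.5742, 0.1991, 0.0899]
tool_rot: [1.207, 1.211, -1.207]
ft_force: [0.8, 0.3, -1.0]
gripper_width: 0.0855
```

Request:
send_rows(commands="0 0 0 0;-0.1 0 0 0;-0.4 0 0 0;-0.9 0 0 0;-1.5 0 0 0")

```text
time_s: 18.82
eef_pos: [0.5738, 0.199, 0.1506]
tool_rot: [1.206, 1.211, -1.208]
ft_force: [0.4, 1.0, 0.8]
gripper_width: 0.0856
```

Request:
send_rows(commands="-0.8 0 0 0;-1.4 0 0.5 0;-1.4 0 1.2 0;-1.4 0 2 0;-1.4 0 2 0")

```text
time_s: 19.23
eef_pos: [0.5747, 0.1151, 0.2076]
tool_rot: [1.208, 1.207, -1.208]
ft_force: [-0.8, -0.9, 0.2]
gripper_width: 0.085
```

Request:
send_rows(commands="0 0 0.5 0;0 0 0.5 0;0 0 0.5 0;0 0 0.5 0")

```text
time_s: 19.57
eef_pos: [0.5746, 0.0994, 0.2066]
tool_rot: [1.207, 1.21, -1.207]
ft_force: [0.2, -0.1, -0.5]
gripper_width: 0.0852
```

```bash
python3 -c "
from h import *
to(.5745,.12,.18)
c=look('wrist','w14');P=pts(c,True);ok=c['range_z']>0
D=np.linalg.norm(P[...,:2]-(.5745,.199),axis=-1)
for lo,hi,r in((.034,.045,.055),(.079,.088,.038),(.113,.126,.03)):
    m=ok&(P[...,2]>lo)&(P[...,2]<hi)&(D<r);q=P[m];print(len(q))
    if len(q)>20:
      A=np.c_[q[:,:2]-(.5745,.199),np.ones(len(q))];print(np.median(q[:,2]),circ(hull(q[:,:2])),'tilt',np.linalg.lstsq(A,q[:,2],rcond=None)[0])
look('scene','s3')
"
```

```text
t 19.57 eef [0.5746 0.0994 0.2066] y axis deg 0.17 xaxis [ 5.e-04  2.e-04 -1.e+00] shift [ 0.664 -0.001 -0.514] twist 0.003 F [ 0.2 -0.1 -0.5] w 0.0852 q [0.04 0.18 1.46 0.   1.51 0.04]
3203
0.03795610668816246 [0.57467039 0.19892502 0.0478294 ] tilt [ 0.00019502 -0.00085777  0.03793895]
3453
0.08291953812381925 [0.57437893 0.19929324 0.03370532] tilt [-0.00028184  0.00132317  0.08300497]
2147
0.11991667875564646 [0.57435001 0.19928338 0.02174463] tilt [-0.00210921 -0.00537319  0.11973391]
```

View pics/w14.png

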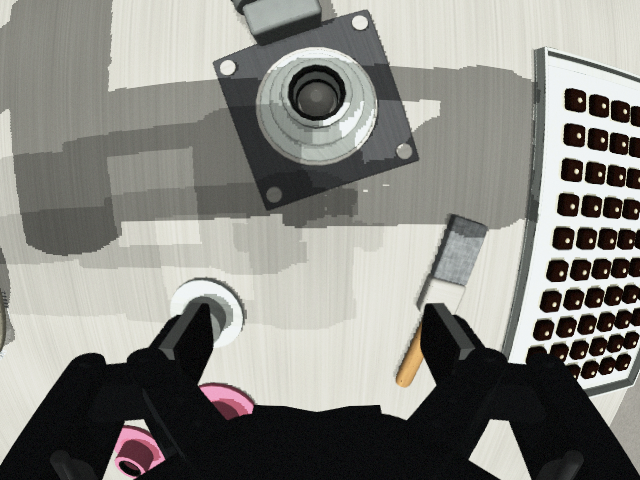

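View pics/s3.png

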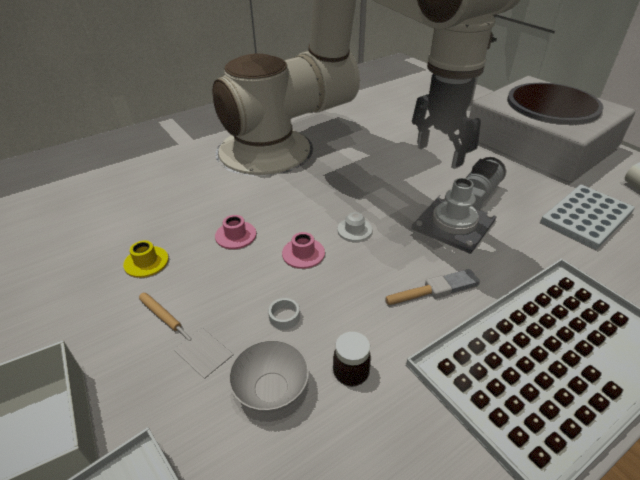

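The stack at (316,98) in the wrist view is level and flush: hub flange at z 0.038, cap flange 0.083, cap top 0.120. The scene view shows it at (460,205) and the closed cap untouched at (354,227).

```bash
python3 -c "
from station import arm
print(arm.finish_job())"
```

```text
the job is handed in; nothing more can be done
None
```

The hub and then the end cap are seated over the spigot, and I handed the job in at about 19.7 s on the robot clock. Both were lowered until light contact (about 8 N for the hub, 5 N for the cap) before I released them.

- **Seating:** in the final wrist camera check, the hub's flange top was at z = 0.038 m. The cap's flange top was at 0.083 m and its boss top at 0.120 m. These match the fully home, flush heights to within 0.1 mm.
- **Level and centring:** the flanges read level, and the two parts are centred on each other within about 0.5 mm.
- **Rest of the scene:** the gripper is open and clear of everything. The closed cap and the look-alikes look unmoved in the last scene picture.
- **Disagreement:** the cameras differed by about 2 mm in x, so I aligned both parts using the spigot and the held part in the same wrist picture. No check failed.

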